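# Load and start the bottle tester

### The arm

A 6-joint arm with a two-finger parallel gripper is mounted at the origin on the work surface. World frame = base frame: x ahead of the robot, y to its left, z up, the work surface at z = 0. Lengths are in mm, angles in rad, forces in N, time in s.
With the tool pointing down it reaches from about 350 to 875 mm from the base axis. Payload 4.2 kg.
Tool frame: the origin (TCP) lies at the very end of the fingers, on their centre line; the grasp point (between the pads) lies 19 mm behind it; z points along the fingers, y is the line along which they close (so a half turn about z gives the same grasp; the last joint's range is limited). The gripper opens to 85 mm and grips with 20 to 120 N. Pads are 22 mm wide; open, the fingers measure 114 mm over their backs; the gripper's body (76 mm by 85 mm) begins 54 mm behind the grasp point. The pads swing forward as they close: fully open they stand 13 mm farther back than shut.
Start: joints at [1.601, 0.385, 0.008, 0, -1.194, -0.259], TCP at [141.724, 608.698, 231.312] pointing down, gripper open.
Joint ranges: [-3.14, 3.14], [-1.21, 2.06], [-1.07, 1.41], [-3.16, 2.05], [-2.99, -0.16], [-3.1, 3.1]. Speed limits (rad/s): [2.79, 2.79, 3.14, 3.14, 3.14, 3.14].

### API

Orientations are given as a unit quaternion [x, y, z, w].
In Python, from bench import arm gives the robot as it stands. The module is installed in compiled form; this text tells all that it offers.
- The arm moves only by the tool drive_tool, never from a script. Its argument "targets" is a list of rows, each a list of 5 numbers: the closure, from -1 (fully open) to 1 (shut), then the shift along the tool's x, y, z in mm, then the turn about the tool's z in degrees. In form: [[grip, tx, ty, tz, roll], ...]. A call has 1 to 12 rows; each row is the pose to reach, as a shift and turn from the pose commanded when the call began, along the tool's axes at that moment; what a row does not reach only later rows make up. A row lasts 1/10 s, in which the tool goes at most 50 mm and 8.59 degrees, less where a joint would pass 70% of its speed; a pose out of reach is approached as far as the arm can. A call with a gripper value outside its range is refused whole. The fingers move at their own pace and stop on an object; the grip force is fixed at half the most. Time passes only in rows, so rows that repeat a pose let the fingers close. It gives the time, the measured TCP pose, the force, the opening and the grip force at its end, in the units of the state.
- arm.read_state(): the state, without advancing time (a new reading comes with each control period).
- arm.get_image(name): name is "side" or "top" or "wrist"; returns the picture (480x640x3 uint8, blue, green, red); there is no depth.
- arm.camera_params(name): a dict with "fov_y" (degrees; the focal length in pixels is half the picture's height over the tangent of half this angle, whatever the lens; pixels are square), "cx", "cy" (the principal point, pixels), "rvec" (rotation vector, rad) and "tvec" (3), from world to camera coordinates, as OpenCV has them; the wrist camera has in their place "tool_from_camera" (4x4, takes a point from camera to tool coordinates, whose origin is the TCP and whose axes are the flange's). Camera axes: x right, y down, z forward; pixel columns grow to the right and rows downward; lengths in mm; the calibration is good to about 2 mm. The wrist camera is an equidistant fisheye: a pixel r from the principal point sees the ray r / f radians off the axis. A picture is of the moment at which its call begins: read the wrist's pose just before it. camera_params takes no time and is no camera call.
- arm.job_done(): hands the job in; it is judged then, once.
The state is a dict: "clock": time; "joints": joint angles; "joint_vel": joint speeds; "joint_efforts": joint torques, N m; "position": TCP position; "ee_rot": TCP orientation; "contact_force": force on the tool from outside, world axes, zero at the start; "wrist_torque": the same for the moment, N m; "gripper_width": finger opening in mm; "grasp_force": force on a finger pad.
Only numpy, scipy, OpenCV 4.12 (cv2) and the standard library are available. Lean on these libraries where they do the work, as an engineer would, in place of code of your own. Each camera call takes 0.05 s, during which the arm holds its last target. There are 200 camera calls.

### The job

Open the cam lever of the test nest fully, stand all the squat glass bottles upright in the pockets, one to a pocket, and then flip the lever back over its high point until it snaps closed. Then take the stylus from its bracket, press the recessed start button fully down with it for half a second, and hang the stylus back in the bracket by its collar. Leave the tall bottle and the dial gauge where they are.

Things in the scene. Friction and masses are not known exactly. Their poses are not given: they have to be found in the camera images.
- clamp_lever (a joint): Cam lever angle, rad: 0 = closed (75 degrees from vertical, towards the nest's -x), 0.64 = high point of the cam, 1.31 = straight up, 2.09 = fully open (leaning 45 degrees to the nest's +x side). Starts closed. A spring, 3 to 6 N at the grip, drives it from the high point to the nearer end, where it stays; let go short of the high point it springs back.
- clamp_lever_grip (a point): Point on the cam lever's middle line, 100 mm from its hinge, in a black sleeve 14 mm thick (along the nest's y), 18 mm wide, 55 mm long, that ends 25 mm beyond this point. It can be pinched here from above across its 14 mm and carried round its arc while it turns between the fingers, or pushed. Free space of 35 mm on either side.
- clamp_lever_hinge (a point): Hinge of the cam lever, 75 mm above the table, between two grey cheeks at the nest's +y end (their tops 90 mm above the table). The hinge axis is the nest's y axis. Its axes are the nest's axes: the lever at angle q points from here along (sin(q-1.309), 0, cos(q-1.309)) in them.
- pocket1 (a point): Pocket 1 of 4 of the aluminium test nest, in a row along the nest's y, 76 mm apart (4 is next to the lever): middle of its floor, 10 mm above the table. Inside 72 (x) by 70 (y) mm with the lever open; walls 35 mm high, a steel rail on the +x side 60 mm high above the table; closing the lever moves it 7 mm to -x (9 at the high point). Axes: the nest's (x roughly away from the robot, turned a few degrees).
- pocket2 (a point): Pocket 2 of 4 of the aluminium test nest, in a row along the nest's y, 76 mm apart (4 is next to the lever): middle of its floor, 10 mm above the table. Inside 72 (x) by 70 (y) mm with the lever open; walls 35 mm high, a steel rail on the +x side 60 mm high above the table; closing the lever moves it 7 mm to -x (9 at the high point). Axes: the nest's (x roughly away from the robot, turned a few degrees).
- pocket3 (a point): Pocket 3 of 4 of the aluminium test nest, in a row along the nest's y, 76 mm apart (4 is next to the lever): middle of its floor, 10 mm above the table. Inside 72 (x) by 70 (y) mm with the lever open; walls 35 mm high, a steel rail on the +x side 60 mm high above the table; closing the lever moves it 7 mm to -x (9 at the high point). Axes: the nest's (x roughly away from the robot, turned a few degrees).
- pocket4 (a point): Pocket 4 of 4 of the aluminium test nest, in a row along the nest's y, 76 mm apart (4 is next to the lever): middle of its floor, 10 mm above the table. Inside 72 (x) by 70 (y) mm with the lever open; walls 35 mm high, a steel rail on the +x side 60 mm high above the table; closing the lever moves it 7 mm to -x (9 at the high point). Axes: the nest's (x roughly away from the robot, turned a few degrees).
- bottle1_mid (a point): Squat clear glass bottle, 160 g, 115 mm tall: body 58 mm across up to 60 mm height, shoulder, then a neck 32 to 35 mm across from 74 mm to the top. This point is on its axis, half-way up (57.5 mm above its underside); z points up the neck. 2 to 4 of the bottles are present; they start on the table in front of the nest.
- bottle2_mid (a point): Squat clear glass bottle, 160 g, 115 mm tall: body 58 mm across up to 60 mm height, shoulder, then a neck 32 to 35 mm across from 74 mm to the top. This point is on its axis, half-way up (57.5 mm above its underside); z points up the neck. 2 to 4 of the bottles are present; they start on the table in front of the nest.
- bottle3_mid (a point): Squat clear glass bottle, 160 g, 115 mm tall: body 58 mm across up to 60 mm height, shoulder, then a neck 32 to 35 mm across from 74 mm to the top. This point is on its axis, half-way up (57.5 mm above its underside); z points up the neck. 2 to 4 of the bottles are present; they start on the table in front of the nest.
- bottle4_mid (a point): Squat clear glass bottle, 160 g, 115 mm tall: body 58 mm across up to 60 mm height, shoulder, then a neck 32 to 35 mm across from 74 mm to the top. This point is on its axis, half-way up (57.5 mm above its underside); z points up the neck. 2 to 4 of the bottles are present; they start on the table in front of the nest.
- stylus_grip (a point): Steel press stylus, 60 g, 128 mm long, hanging upright by its collar in the bracket. This point is the middle of its black round handle (20 mm across, 50 mm tall). z points up. The collar (36 mm across, 6 mm thick) has its underside 31 mm below this point; below the collar is a 10 mm shaft that ends in an 8 mm tip, 103 mm below this point.
- stylus_tip (a point): Centre of the flat lower end of the stylus, 8 mm across, 103 mm below stylus_grip along its axis.
- bracket_hole (a point): Stylus bracket, a dark steel stand 90 by 90 mm at the foot and 70 by 70 mm at the top with one round hole of 22 mm: centre of the hole at the top face, 90 mm above the table. The plate is 8 mm thick with free space under it; the stylus hangs here with its collar flat on the top face. The bracket and the control box may swap sides.
- start_button (a joint): Travel of the start button, m: 0 = up, 0.005 = fully pressed; spring-loaded, about 1.2 N to start and 4 N at the bottom; springs back.
- start_button_top (a point): Centre of the top of the white round start button, 16 mm across, sunk in an 18 mm round hole in the top of the grey control box (110 by 90 by 60 mm). The button's top at rest is 54 mm above the table, 6 mm below the box's top, so fingers do not reach it well: use the stylus.
- tall_bottle: Bystander: tall clear glass bottle, 72 mm across, 240 mm tall, at the far left. Origin: centre of its underside.
- comparator: Bystander: dial gauge on a stand, 220 mm tall, at the far right. Origin: centre of its underside.
There are look-alikes about, which are no part of the job. What is shaped like the part that bears bottle1_mid but red is not meant.

How it is judged:
By the outcome, as a careful person would: the job done as asked, in the order asked, and still so for the second after the job is handed in, with the robot touching nothing.
Of bottle1, bottle2, bottle3, bottle4 only 2 to 4 are there at a start; the rules pass over those that are not, and their reading is None.
At some moment in a run one of bottle1, bottle2, bottle3, bottle4 may be knocked a few centimetres aside while the robot is not near it.
It also fails if it takes over 208 s, if anything falls off the work surface, if the arm or the gripper's body presses on something with over 40 N, if the wrist force passes 120 N, or if a joint passes its speed limit or range.

## Working session

There is one attempt and no reset: what is moved stays moved. The work goes in short steps, Python scripts to look and compute and a tool call to move; the robot and the scene stay as the last step left them, time stands still between calls to the robot, and variables do not carry over. Pictures are saved under pics/ and viewed, at most 16 in all, crops included, and the job is handed in when it is done.

Besides the shell and the picture viewer there is one more tool, called as a command line: name --pt "numbers of a row" for each row, then --argument value for the rest. drive_tool: Moves the arm, as the interface text tells. Its arguments: {"type":"object","properties":{"targets":{"type":"array","items":{"type":"array","items":{"type":"number"}}}},"required":["targets"]}

```bash
mkdir -p pics; cat > h.py <<'E'
import numpy as np, cv2
from scipy.spatial.transform import Rotation as R
from bench import arm
def K(p): 
    f=240/np.tan(np.radians(p["fov_y"])/2); return f
def ray(name,u,v,st=None):
    p=arm.camera_params(name); f=K(p)
    if name!="wrist":
        Rm=R.from_rotvec(np.ravel(p["rvec"])).as_matrix(); t=np.ravel(p["tvec"])
        d=np.array([(u-p["cx"])/f,(v-p["cy"])/f,1.]); return -Rm.T@t, Rm.T@(d/np.linalg.norm(d))
    st=st or arm.read_state(); T=np.array(p["tool_from_camera"])
    x,y=u-p["cx"],v-p["cy"]; r=np.hypot(x,y); th=r/f
    d=np.array([np.sin(th)*x/max(r,1e-9),np.sin(th)*y/max(r,1e-9),np.cos(th)])
    Rt=R.from_quat(st["ee_rot"]).as_matrix()
    return Rt@T[:3,3]+np.array(st["position"]), Rt@T[:3,:3]@d
def onz(name,u,v,z,st=None):
    o,d=ray(name,u,v,st); return o+d*(z-o[2])/d[2]
def two(r1,r2):
    A=[];b=[]
    for o,d in (r1,r2):
        P=np.eye(3)-np.outer(d,d); A.append(P); b.append(P@o)
    return np.linalg.lstsq(np.vstack(A),np.hstack(b),rcond=None)[0]
def proj(name,X,st=None):
    p=arm.camera_params(name); f=K(p); X=np.array(X,float)
    if name!="wrist":
        c=R.from_rotvec(np.ravel(p["rvec"])).as_matrix()@X+np.ravel(p["tvec"]); return p["cx"]+f*c[0]/c[2],p["cy"]+f*c[1]/c[2]
    st=st or arm.read_state(); T=np.array(p["tool_from_camera"])
    t=R.from_quat(st["ee_rot"]).as_matrix().T@(X-st["position"]); c=T[:3,:3].T@(t-T[:3,3])
    r=np.hypot(c[0],c[1]); th=np.arctan2(r,c[2]); return p["cx"]+f*th*c[0]/r,p["cy"]+f*th*c[1]/r
def shift(target,rot=None,st=None):
    st=st or arm.read_state(); return R.from_quat(st["ee_rot"]).as_matrix().T@(np.array(target)-st["position"])
def snap(name,fn,crop=None,scale=1):
    im=arm.get_image(name); cv2.imwrite("pics/raw_"+fn,im)
    if crop: a,b,c,d=crop; im=im[b:d,a:c]
    if scale!=1: im=cv2.resize(im,None,fx=scale,fy=scale,interpolation=cv2.INTER_CUBIC)
    cv2.imwrite("pics/"+fn,im)
E
python3 - <<'E'
from h import *
s=arm.read_state();print(s)
for n in("side","top","wrist"):
    snap(n,n+"0.png"); print(n,arm.camera_params(n))
print(R.from_quat(s["ee_rot"]).as_matrix().round(3))
E
```

```text
{'clock': 0.0, 'joints': array([ 1.60059619e+00,  3.85601492e-01,  6.61734226e-03, -4.78833328e-04,
       -1.19403827e+00, -2.58630297e-01]), 'joint_vel': array([ 2.51697326e-04,  3.60219350e-04,  2.42637283e-03, -7.88119915e-05,
        1.72145145e-03,  3.07566156e-04]), 'joint_efforts': array([ 9.02425600e-04, -3.92294025e+01,  1.88399023e+01,  4.18621033e+00,
       -4.71887222e-03,  5.59593886e-06]), 'position': array([141.61061486, 608.13605307, 230.19415679]), 'ee_rot': array([ 9.93450988e-01, -1.14253428e-01, -6.02542314e-05,  1.13347117e-03]), 'contact_force': array([-0.15012104, -1.41294074, -0.51256335]), 'wrist_torque': array([0.03645079, 0.01128411, 0.04616287]), 'grasp_force': 0.0, 'gripper_width': 85.35162602662272}
side {'fov_y': 44.31859700316421, 'cx': 307.843094170247, 'cy': 240.40382679338822, 'rvec': array([ 2.38542108, -0.40375246,  0.15077301]), 'tvec': array([-472.98262683,  196.01460973, 1122.77273834])}
top {'fov_y': 42.67249345002896, 'cx': 323.7750960997575, 'cy': 228.8825194953986, 'rvec': array([ 2.12013969, -2.16180256,  0.16558945]), 'tvec': array([  24.53147079,  529.24923317, 1393.15949898])}
wrist {'fov_y': 65.70646984690485, 'cx': 319.5278336981949, 'cy': 241.3074106425631, 'tool_from_camera': array([[-2.10480615e-04, -9.54931123e-01, -2.96827401e-01,
         7.58929050e+01],
       [ 9.99999526e-01, -4.83280902e-04,  8.45674822e-04,
        -9.10398320e-01],
       [-9.51012221e-04, -2.96827082e-01,  9.54930772e-01,
        -1.42578446e+02],
       [ 0.00000000e+00,  0.00000000e+00,  0.00000000e+00,
         1.00000000e+00]])}
[[ 0.974 -0.227 -0.   ]
 [-0.227 -0.974 -0.002]
 [ 0.     0.002 -1.   ]]
```

View pics/top0.png

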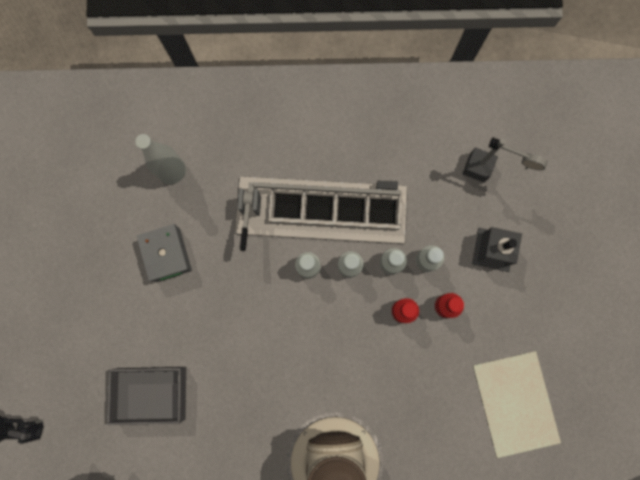

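View pics/side0.png

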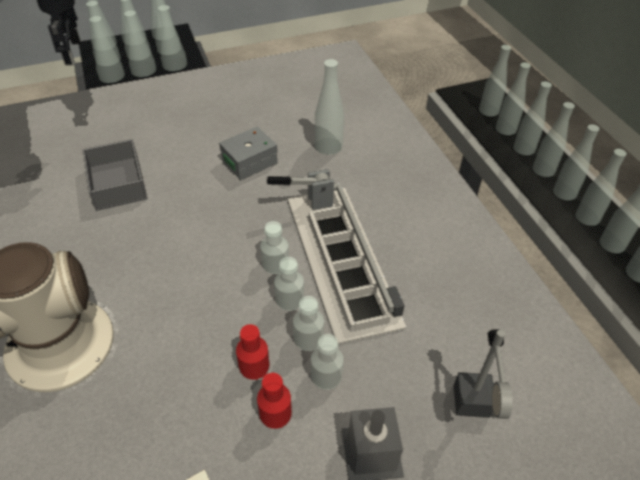

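Top view: four clear bottles at (308,264), (350,264), (395,260) and (431,257). The red look-alikes are at (405,311) and (450,305). The nest pockets run (288,206)…(383,211), with the lever on the left: hinge near (248,205), black grip near (243,238). The control box is at (162,253), the bracket with stylus at (498,247).

The four clear bottles fit the description; the two red ones don't. I'll confirm with an enlarged crop.

```bash
python3 - <<'E'
from h import *
im=cv2.imread("pics/top0.png")[165:325,225:465]; cv2.imwrite("pics/c1.png",cv2.resize(im,None,fx=3.3,fy=3.3,interpolation=cv2.INTER_CUBIC))
t=[(308,262),(350,262),(394.5,258.5),(431,255.5)]; s=[(273,230),(289.5,266),(309,305),(328,345)]
for a,b in zip(t,s): print(two(ray("top",*a),ray("side",*b)).round(), onz("top",*a,115).round())
for a in [(288,206),(320,208),(351,210),(383,211)]: print("pocket",onz("top",*a,10).round())
for a in [(239,178),(406,186),(404,242),(237,235)]: print("corner",onz("top",*a,5).round())
print("btn",onz("top",162,253,54).round(),two(ray("top",162,253),ray("side",249,145)).round())
print("sty",two(ray("top",509,243),ray("side",377,416)).round())
print("levertip",two(ray("top",243,247),ray("side",269,181)).round())
E
```

```text
[446.  51. 107.] [445.  50. 115.]
[447. -43. 101.] [443. -42. 115.]
[ 452. -141.  102.] [ 449. -140.  115.]
[ 458. -224.   92.] [ 454. -220.  115.]
pocket [592.  99.  10.]
pocket [585.  22.  10.]
pocket [579. -52.  10.]
pocket [ 575. -129.   10.]
corner [664. 217.   5.]
corner [ 636. -187.    5.]
corner [ 500. -177.    5.]
corner [524. 222.   5.]
btn [479. 387.  54.] [481. 387.  54.]
sty [ 476. -387.  133.]
levertip [481. 195. 103.]
```

View pics/c1.png

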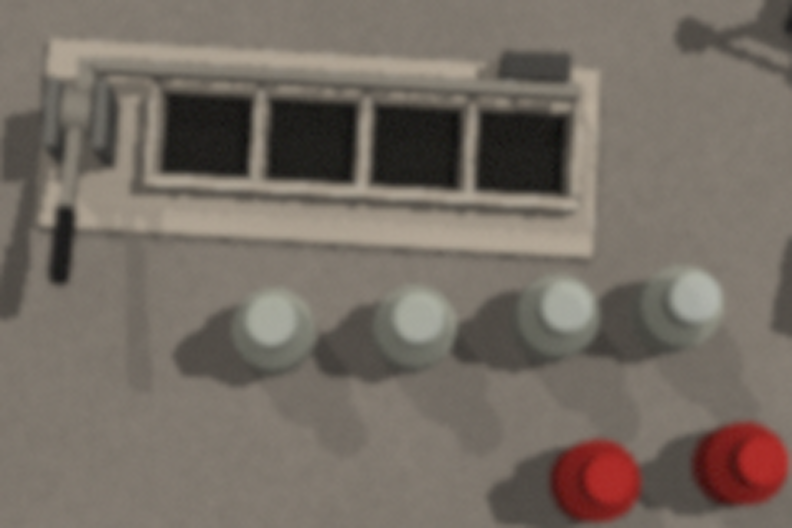

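The crop confirms four clear squat bottles, all upright, and the two red ones are not meant. Lever is closed towards -x. Moving above the lever grip now.

drive_tool --pt "0 448 322 30 -9" --pt "0 448 322 30 -9" --pt "0 448 322 30 -9" --pt "0 448 322 30 -9" --pt "0 448 322 30 -9" --pt "0 448 322 30 -9" --pt "0 448 322 30 -9" --pt "0 448 322 30 -9" --pt "0 448 322 30 -9" --pt "0 448 322 30 -9" --pt "0 448 322 30 -9" --pt "0 448 322 30 -9"

```text
clock: 1.35
position: [507.2, 189.4, 200.3]
ee_rot: [0.999, -0.039, -0.001, 0.001]
contact_force: [-0.6, -0.3, -0.6]
gripper_width: 42.6
grasp_force: 0.0
```

drive_tool --pt "0.2 0 0 0 0" --pt "0.2 0 0 0 0"

```text
clock: 1.55
position: [504.5, 193.9, 201.2]
ee_rot: [0.999, -0.036, -0.0, 0.0]
contact_force: [0.8, 0.3, -0.1]
gripper_width: 34.3
grasp_force: 0.0
```

```bash
python3 - <<'E'
from h import *
s=arm.read_state();print(s["clock"],s["position"].round(1),R.from_quat(s["ee_rot"]).as_matrix().round(3).tolist(),s["gripper_width"])
snap("wrist","w1.png")
H=np.array([602,186,75]);G=H+100*np.array([-.966*.997,.966*.072,.259])
print("hinge px",proj("wrist",H,s),"grip",proj("wrist",G,s),G)
E
```

```text
1.55 [504.5 193.9 201.2] [[0.997, -0.071, -0.0], [-0.071, -0.997, -0.0], [-0.0, 0.0, -1.0]] 34.25917123312014
hinge px (np.float64(321.6577061533188), np.float64(99.1691617506662)) grip (np.float64(321.6913453682633), np.float64(240.2666096662719)) [505.6898 192.9552 100.9   ]
```

View pics/w1.png

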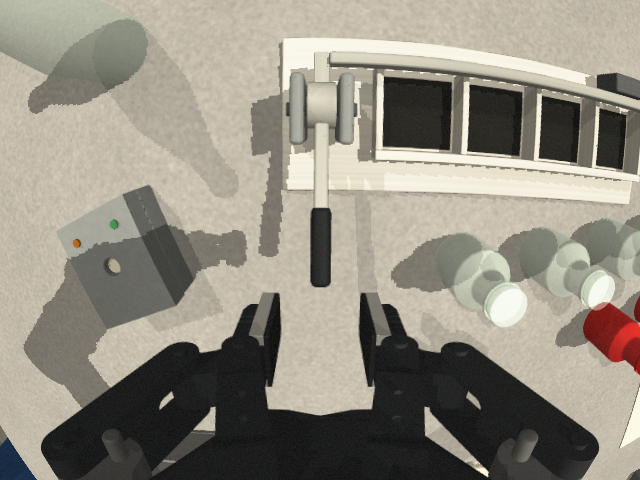

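Wrist view: black sleeve runs from row 208 to 287 at column 321, hinge drum near (321,103); control box has the white button hole at (112,265).

```bash
python3 - <<'E'
from h import *
s=arm.read_state()
for n,u,v,z in [("tip",321,286,109),("sl",321,208,100),("hinge",321,105,85),("btn",112,266,54)]: print(n,onz("wrist",u,v,z,s).round(1))
# pocket wall corners p4 tops z 35: near-left & near-right inner
for u,v in [(379,75),(379,150),(452,80),(450,156),(466,82),(463,158)]: print(onz("wrist",u,v,35,s).round(1),onz("wrist",u,v,10,s).round(1))
E
```

```text
tip [475.1 196.  109. ]
sl [527.9 192.3 100. ]
hinge [597.1 187.4  85. ]
btn [479.9 391.6  54. ]
[623.3 137.7  35. ] [626.8 133.5  10. ]
[560.2 141.4  35. ] [558.6 137.5  10. ]
[619.3  74.3  35. ] [622.4  64.9  10. ]
[553.2  79.   35. ] [551.  70.  10.]
[618.   61.3  35. ] [621.   50.9  10. ]
[551.2  66.7  35. ] [548.9  56.7  10. ]
```

drive_tool --pt "0.2 -4 0 40 0" --pt "0.2 -4 0 80 0" --pt "0.2 -4 0 119 0" --pt "0.2 -4 0 119 0" --pt "0.7 -4 0 119 0" --pt "1 -4 0 119 0" --pt "1 -4 0 119 0" --pt "1 -4 0 119 0" --pt "1 -4 0 119 0"

```text
clock: 2.5
position: [501.3, 193.7, 83.9]
ee_rot: [0.999, -0.036, 0.001, -0.0]
contact_force: [-0.5, -5.0, 2.8]
gripper_width: 13.1
grasp_force: 60.5
```

drive_tool --pt "1 7 0 -18.6 0" --pt "1 17.7 0 -35.5 0" --pt "1 34.6 0 -52.5 0" --pt "1 52.3 0 -63.8 0" --pt "1 71 0 -70.8 0" --pt "1 96.6 0 -74.1 0" --pt "1 122.4 0 -70.7 0" --pt "1 143.7 0 -62.3 0" --pt "1 158 0 -53 0" --pt "1 168 0 -44 0" --pt "1 168 0 -44 0" --pt "1 168 0 -44 0"

```text
clock: 3.7
position: [668.2, 180.6, 126.1]
ee_rot: [0.999, -0.036, -0.001, 0.001]
contact_force: [-1.3, -5.4, -1.4]
gripper_width: 12.7
grasp_force: 69.8
```

drive_tool --pt "0.2 0 0 0 0" --pt "0.2 0 0 0 0" --pt "0.2 0 0 0 0" --pt "0.2 0 0 -45 0" --pt "0.2 0 0 -90 0" --pt "0 -80 50 -90 0" --pt "-0.2 -212 145 -90 0" --pt "-0.2 -212 145 -90 0" --pt "-0.2 -212 145 -90 0" --pt "-0.2 -212 145 -90 0" --pt "-0.2 -212 145 -90 0" --pt "-0.2 -212 145 -90 0"

```text
clock: 4.9
position: [446.4, 52.2, 217.7]
ee_rot: [0.999, -0.036, 0.002, -0.001]
contact_force: [0.8, -0.2, -0.3]
gripper_width: 51.7
grasp_force: 0.0
```

```bash
python3 - <<'E'
from h import *
s=arm.read_state();print(s["clock"],s["position"].round(1),s["gripper_width"])
snap("wrist","w2.png")
E
```

```text
4.9 [446.4  52.2 217.7] 51.673043732219405
```

View pics/w2.png

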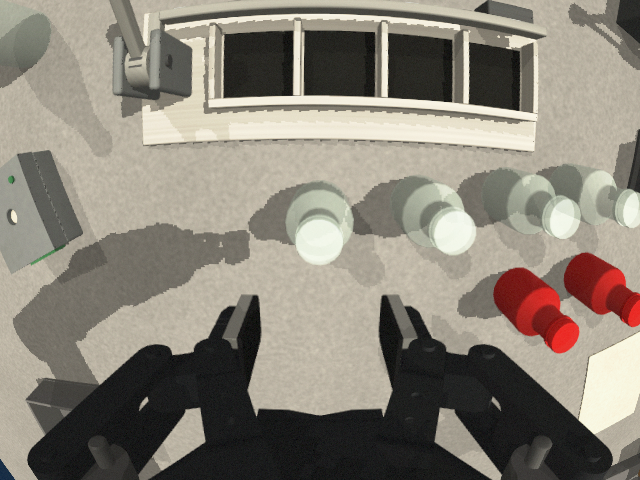

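Lever stands open at (130,20). Bottle caps are at (319,240), (452,231), (560,217) and (629,208). The pocket front-wall inner edge runs (222,97) to (525,115).

```bash
cat >> h.py <<'E'
def caps(im,st,name="wrist"):
    m=((im.min(2)>205)&((im.max(2).astype(int)-im.min(2))<45)).astype(np.uint8)
    m=cv2.morphologyEx(m,cv2.MORPH_OPEN,np.ones((9,9)))
    n,l,s,c=cv2.connectedComponentsWithStats(m); out=[]
    for i in range(1,n):
        if 300<s[i,4]<3500: out.append((c[i].round(1).tolist(),s[i].tolist(),onz(name,*c[i],115,st).round(1).tolist()))
    return out
E
python3 - <<'E'
from h import *
s=arm.read_state(); im=cv2.imread("pics/raw_w2.png")
for o in caps(im,s): print(o)
for u,v in [(319,240),(452,231),(560,217),(629,208)]: print(onz("wrist",u,v,115,s).round(1))
print("front inner corners z35")
for u,v in [(222,97),(294,97),(301,98),(378,102),(384,102),(458,107),(465,108),(534,114)]: print(onz("wrist",u,v,35,s).round(1))
E
```

```text
([158.2, 128.2], [143, 112, 36, 31, 911], [537.6, 159.4, 115.0])
([631.4, 211.6], [623, 197, 17, 29, 422], [455.8, -225.1, 115.0])
([563.0, 219.7], [550, 201, 27, 37, 791], [452.1, -140.4, 115.0])
([454.5, 232.3], [435, 211, 41, 43, 1393], [447.7, -43.4, 115.0])
([319.1, 241.4], [296, 220, 47, 44, 1653], [447.9, 54.0, 115.0])
[448.9  54.  115. ]
[448.9 -41.4 115. ]
[ 454.5 -137.   115. ]
[ 459.2 -220.9  115. ]
front inner corners z35
[561.5 131.4  35. ]
[554.3  68.2  35. ]
[552.9  62.2  35. ]
[545.5  -3.9  35. ]
[545.3  -9.2  35. ]
[540.5 -77.5  35. ]
[539.7 -84.4  35. ]
[ 536.7 -159.7   35. ]
```

```bash
python3 - <<'E'
from h import *
im=cv2.imread("pics/raw_w2.png")[0:150,190:555]; cv2.imwrite("pics/c2.png",cv2.resize(im,None,fx=2.19,fy=2.19,interpolation=cv2.INTER_CUBIC))
E
```

```text
(no output)
```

View pics/c2.png

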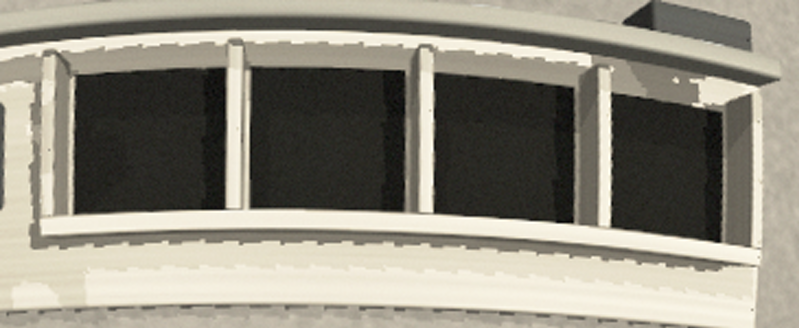

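```bash
python3 - <<'E'
from h import *
s=arm.read_state(); P=[]
for c,r in [(48,215),(235,209),(427,213),(604,227),(757,246)]:
    P.append(onz("wrist",190+c/2.19,r/2.19,35,s)[:2]); print(P[-1].round(1))
P=np.array(P)
# fit: points = o + k*76*(-y) (inner front edge x=-36); y=(-sin a,cos a)
k=np.arange(5); A=np.vstack([k,np.ones(5)]).T
sx=np.linalg.lstsq(A,P[:,0],rcond=None)[0]; sy=np.linalg.lstsq(A,P[:,1],rcond=None)[0]; print(sx,sy)
d=np.array([sx[0],sy[0]]);a=np.arctan2(-d[0]*-1,-d[1]);print("angle",np.degrees(np.arctan2(sx[0],-sy[0])))
a=np.radians(-4.1); ex=np.array([np.cos(a),np.sin(a)]);ey=np.array([-np.sin(a),np.cos(a)])
m=P.mean(0) # wall 2|3 front inner
for i,kk in zip((4,3,2,1),(1.5,.5,-.5,-1.5)): print("pocket",i,(m+36*ex+76*kk*ey).round(1))
E
```

```text
[561.8 140.8]
[555.4  65.2]
[549.5 -10.3]
[543.7 -85.4]
[ 538.5 -161.8]
[ -5.82999602 561.43920297] [-75.57377752 140.84403759]
angle -4.411237794243071
pocket 4 [593.8 100.8]
pocket 3 [588.4  25. ]
pocket 2 [583.  -50.8]
pocket 1 [ 577.5 -126.6]
```

drive_tool --pt "-0.2 1.5 -2 50 0" --pt "-0.2 1.5 -2 95 0" --pt "-0.2 1.5 -2 125 0" --pt "-0.2 1.5 -2 138 0" --pt "-0.2 1.5 -2 138 0" --pt "0.5 1.5 -2 138 0" --pt "1 1.5 -2 138 0" --pt "1 1.5 -2 138 0" --pt "1 1.5 -2 138 0" --pt "1 1.5 -2 138 0"

```text
clock: 5.95
position: [448.7, 54.3, 78.8]
ee_rot: [0.999, -0.036, 0.001, -0.0]
contact_force: [-0.3, -0.7, -0.6]
gripper_width: 30.8
grasp_force: 59.2
```

drive_tool --pt "1 0 0 -30 0" --pt "1 0 0 -75 0" --pt "1 30 -12 -80 0" --pt "1 70 -28 -80 0" --pt "1 110 -45 -80 0" --pt "1 140 -57 -80 0" --pt "1 140 -57 -80 0" --pt "1 140 -57 -80 0" --pt "1 140 -57 -80 0"

```text
clock: 6.85
position: [591.0, 100.6, 158.1]
ee_rot: [0.999, -0.036, -0.001, 0.0]
contact_force: [0.3, 0.0, -2.0]
gripper_width: 31.0
grasp_force: 59.8
```

drive_tool --pt "1 0 0 35 0" --pt "1 0 0 58 0" --pt "1 0 0 66 0" --pt "1 0 0 68 0" --pt "1 0 0 68 0" --pt "0.4 0 0 68 0" --pt "-0.2 0 0 68 0" --pt "-0.2 0 0 68 0" --pt "-0.2 0 0 68 0"

```text
clock: 7.75
position: [592.4, 101.1, 91.0]
ee_rot: [0.999, -0.036, 0.001, -0.0]
contact_force: [0.4, -0.5, 0.4]
gripper_width: 51.4
grasp_force: 0.0
```

drive_tool --pt "-0.2 0 0 -30 0" --pt "-0.2 0 0 -75 0" --pt "-0.2 0 0 -120 0" --pt "-0.2 -30 35 -125 0" --pt "-0.2 -65 75 -125 0" --pt "-0.2 -100 115 -125 0" --pt "-0.2 -132 153 -125 0" --pt "-0.2 -132 153 -125 0" --pt "-0.2 -132 153 -125 0" --pt "-0.2 -132 153 -125 0"

```text
clock: 8.75
position: [450.5, -41.8, 215.9]
ee_rot: [0.999, -0.036, 0.001, -0.0]
contact_force: [0.4, -1.0, -0.2]
gripper_width: 51.2
grasp_force: 0.0
```

```bash
python3 - <<'E'
from h import *
s=arm.read_state();print(s["clock"],s["position"].round(1),s["gripper_width"])
snap("wrist","w3.png")
for o in caps(cv2.imread("pics/raw_w3.png"),s): print(o)
E
```

```text
8.75 [450.5 -41.8 215.9] 51.24241990944855
([104.5, 69.6], [90, 49, 31, 44, 1131], [591.2, 104.0, 115.0])
([82.8, 146.5], [71, 132, 29, 28, 608], [537.9, 130.2, 115.0])
([157.3, 146.5], [141, 139, 34, 16, 490], [527.5, 65.8, 115.0])
([557.8, 219.1], [543, 200, 31, 38, 933], [455.9, -228.6, 115.0])
([461.5, 230.6], [442, 209, 40, 43, 1372], [451.8, -143.0, 115.0])
([325.6, 247.3], [303, 226, 46, 44, 1652], [446.5, -45.0, 115.0])
```

View pics/w3.png

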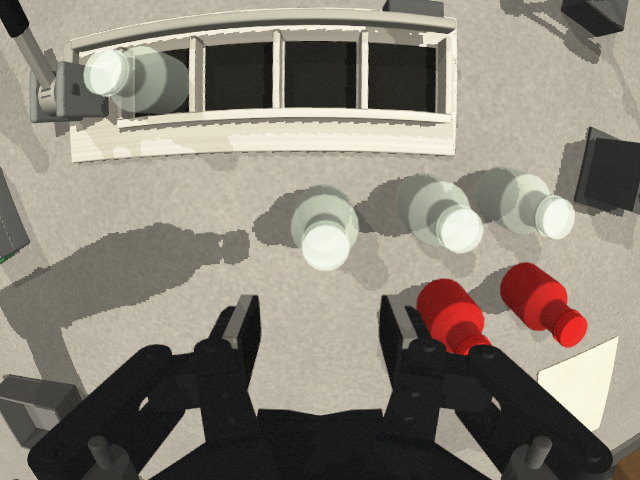

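Bottle 1 stands in pocket 4. Next bottle's cap is at (326,247).

drive_tool --pt "-0.2 -3 3 50 0" --pt "-0.2 -3 3 95 0" --pt "-0.2 -3 3 125 0" --pt "-0.2 -3 3 137 0" --pt "-0.2 -3 3 137 0" --pt "0.5 -3 3 137 0" --pt "1 -3 3 137 0" --pt "1 -3 3 137 0" --pt "1 -3 3 137 0" --pt "1 -3 3 137 0"

```text
clock: 9.8
position: [446.6, -44.8, 78.9]
ee_rot: [0.999, -0.036, 0.001, -0.0]
contact_force: [-0.5, 1.2, 0.2]
gripper_width: 30.3
grasp_force: 59.3
```

drive_tool --pt "1 0 0 -30 0" --pt "1 0 0 -75 0" --pt "1 25 -15 -80 0" --pt "1 60 -35 -80 0" --pt "1 100 -60 -80 0" --pt "1 134 -79 -80 0" --pt "1 134 -79 -80 0" --pt "1 134 -79 -80 0" --pt "1 134 -79 -80 0"

```text
clock: 10.7
position: [584.4, 23.8, 157.9]
ee_rot: [0.999, -0.036, -0.001, 0.0]
contact_force: [0.2, 1.0, -1.4]
gripper_width: 31.2
grasp_force: 59.9
```

drive_tool --pt "1 0 0 35 0" --pt "1 0 0 58 0" --pt "1 0 0 66 0" --pt "1 0 0 68 0" --pt "1 0 0 68 0" --pt "0.4 0 0 68 0" --pt "-0.2 0 0 68 0" --pt "-0.2 0 0 68 0" --pt "-0.2 0 0 68 0"

```text
clock: 11.6
position: [586.1, 24.4, 91.1]
ee_rot: [0.999, -0.036, 0.001, -0.0]
contact_force: [0.3, -0.5, -0.4]
gripper_width: 51.2
grasp_force: 0.0
```

drive_tool --pt "-0.2 0 0 -30 0" --pt "-0.2 0 0 -75 0" --pt "-0.2 0 0 -120 0" --pt "-0.2 -25 37 -125 0" --pt "-0.2 -55 80 -125 0" --pt "-0.2 -85 122 -125 0" --pt "-0.2 -110 160 -125 0" --pt "-0.2 -121 175 -125 0" --pt "-0.2 -121 175 -125 0" --pt "-0.2 -121 175 -125 0"

```text
clock: 12.6
position: [452.9, -141.7, 215.8]
ee_rot: [0.999, -0.036, 0.001, 0.0]
contact_force: [-0.1, -0.6, -0.6]
gripper_width: 51.5
grasp_force: 0.0
```

```bash
python3 - <<'E'
from h import *
s=arm.read_state();print(s["clock"],s["position"].round(1),s["gripper_width"])
snap("wrist","w4.png")
for o in caps(cv2.imread("pics/raw_w4.png"),s): print(o)
E
```

```text
12.6 [ 452.9 -141.7  215.8] 51.49179415098708
([345.7, 68.4], [335, 18, 20, 105, 1638], [568.1, -166.2, 115.0])
([78.5, 86.5], [61, 66, 33, 41, 1024], [586.5, 28.9, 115.0])
([12.3, 105.6], [4, 90, 17, 32, 456], [589.8, 105.1, 115.0])
([287.9, 123.3], [258, 119, 61, 10, 552], [534.5, -126.5, 115.0])
([148.8, 156.1], [138, 146, 26, 19, 390], [524.3, -26.6, 115.0])
([22.3, 163.8], [13, 151, 21, 25, 441], [538.6, 100.1, 115.0])
([79.3, 163.5], [67, 157, 26, 14, 338], [528.1, 35.7, 115.0])
([444.4, 228.3], [424, 206, 42, 45, 1516], [456.6, -229.6, 115.0])
([324.2, 243.2], [301, 222, 47, 44, 1694], [451.9, -144.1, 115.0])
([551.5, 374.2], [529, 354, 39, 44, 1158], [303.3, -354.7, 115.0])
```

drive_tool --pt "-0.2 -1 2.5 50 0" --pt "-0.2 -1 2.5 95 0" --pt "-0.2 -1 2.5 125 0" --pt "-0.2 -1 2.5 137 0" --pt "-0.2 -1 2.5 137 0" --pt "0.5 -1 2.5 137 0" --pt "1 -1 2.5 137 0" --pt "1 -1 2.5 137 0" --pt "1 -1 2.5 137 0" --pt "1 -1 2.5 137 0"

```text
clock: 13.65
position: [451.7, -143.9, 79.0]
ee_rot: [0.999, -0.036, 0.001, -0.0]
contact_force: [0.2, 1.0, 1.1]
gripper_width: 30.8
grasp_force: 59.4
```

drive_tool --pt "1 0 0 -30 0" --pt "1 0 0 -75 0" --pt "1 25 -20 -80 0" --pt "1 60 -48 -80 0" --pt "1 95 -78 -80 0" --pt "1 122 -102 -80 0" --pt "1 122 -102 -80 0" --pt "1 122 -102 -80 0" --pt "1 122 -102 -80 0"

```text
clock: 14.55
position: [579.0, -51.6, 158.0]
ee_rot: [0.999, -0.036, -0.001, 0.0]
contact_force: [0.9, 0.2, -1.4]
gripper_width: 30.9
grasp_force: 59.8
```

drive_tool --pt "1 0 0 35 0" --pt "1 0 0 58 0" --pt "1 0 0 66 0" --pt "1 0 0 68 0" --pt "1 0 0 68 0" --pt "0.4 0 0 68 0" --pt "-0.2 0 0 68 0" --pt "-0.2 0 0 68 0" --pt "-0.2 0 0 68 0"

```text
clock: 15.45
position: [580.6, -51.0, 91.1]
ee_rot: [0.999, -0.036, 0.001, -0.0]
contact_force: [-0.3, 0.6, 0.1]
gripper_width: 51.2
grasp_force: 0.0
```

drive_tool --pt "-0.2 0 0 -30 0" --pt "-0.2 0 0 -75 0" --pt "-0.2 0 0 -120 0" --pt "-0.2 -22 37 -125 0" --pt "-0.2 -48 80 -125 0" --pt "-0.2 -74 124 -125 0" --pt "-0.2 -98 165 -125 0" --pt "-0.2 -110 187 -125 0" --pt "-0.2 -110 187 -125 0" --pt "-0.2 -110 187 -125 0"

```text
clock: 16.45
position: [457.1, -230.0, 215.7]
ee_rot: [0.999, -0.036, 0.0, 0.0]
contact_force: [-0.4, 0.4, 0.9]
gripper_width: 51.1
grasp_force: 0.0
```

```bash
python3 - <<'E'
from h import *
s=arm.read_state();print(s["clock"],s["position"].round(1),s["gripper_width"])
snap("wrist","w5.png")
for o in caps(cv2.imread("pics/raw_w5.png"),s): print(o)
E
```

```text
16.45 [ 457.1 -230.   215.7] 51.121864248549976
([65.3, 102.8], [49, 82, 32, 41, 1043], [581.3, -45.3, 115.0])
([5.2, 118.6], [0, 102, 13, 36, 398], [585.2, 27.3, 115.0])
([151.2, 161.3], [117, 151, 77, 26, 1247], [524.5, -116.4, 115.0])
([77.6, 168.0], [65, 158, 24, 22, 416], [529.2, -50.3, 115.0])
([27.5, 176.2], [17, 165, 21, 21, 337], [531.5, 7.3, 115.0])
([323.3, 241.4], [298, 220, 56, 46, 1885], [457.3, -231.9, 115.0])
([458.7, 439.8], [436, 410, 52, 58, 1605], [240.9, -352.5, 115.0])
```

View pics/w5.png

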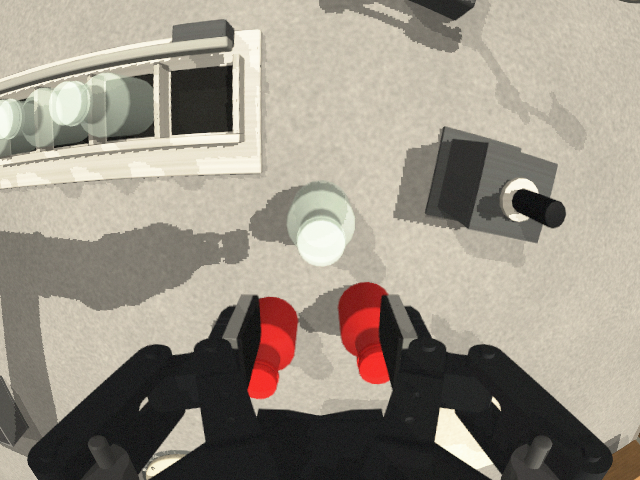

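drive_tool --pt "-0.2 0 1 50 0" --pt "-0.2 0 1 95 0" --pt "-0.2 0 1 125 0" --pt "-0.2 0 1 137 0" --pt "-0.2 0 1 137 0" --pt "0.5 0 1 137 0" --pt "1 0 1 137 0" --pt "1 0 1 137 0" --pt "1 0 1 137 0" --pt "1 0 1 137 0"

```text
clock: 17.5
position: [458.7, -230.9, 80.1]
ee_rot: [0.999, -0.036, 0.002, 0.0]
contact_force: [0.8, 2.0, 6.6]
gripper_width: 30.5
grasp_force: 60.2
```

drive_tool --pt "1 0 0 -30 0" --pt "1 0 0 -75 0" --pt "1 25 -22 -80 0" --pt "1 55 -55 -80 0" --pt "1 85 -87 -80 0" --pt "1 110 -112 -80 0" --pt "1 110 -112 -80 0" --pt "1 110 -112 -80 0" --pt "1 110 -112 -80 0"

```text
clock: 18.4
position: [573.4, -127.3, 157.7]
ee_rot: [0.999, -0.036, -0.001, -0.0]
contact_force: [-1.2, 0.2, -1.8]
gripper_width: 30.7
grasp_force: 60.1
```

drive_tool --pt "1 0 0 35 0" --pt "1 0 0 58 0" --pt "1 0 0 66 0" --pt "1 0 0 68 0" --pt "1 0 0 68 0" --pt "0.4 0 0 68 0" --pt "-0.2 0 0 68 0" --pt "-0.2 0 0 68 0" --pt "-0.2 0 0 68 0"

```text
clock: 19.3
position: [575.1, -126.8, 90.9]
ee_rot: [0.999, -0.036, 0.001, 0.0]
contact_force: [-0.8, 0.5, -0.5]
gripper_width: 51.6
grasp_force: 0.0
```

drive_tool --pt "-0.2 0 0 -40 0" --pt "-0.2 0 0 -90 0" --pt "0.2 0 0 -130 0" --pt "0.2 10 -45 -135 0" --pt "0.2 20 -90 -135 0" --pt "0.2 30 -135 -135 0" --pt "0.2 40 -180 -135 0" --pt "0.2 50 -225 -135 0" --pt "0.2 60 -270 -135 0" --pt "0.2 71 -313 -135 0" --pt "0.2 71 -313 -135 0" --pt "0.2 71 -313 -135 0"

```text
clock: 20.5
position: [667.8, 181.4, 224.6]
ee_rot: [0.999, -0.035, -0.0, 0.0]
contact_force: [-0.9, -0.0, -0.3]
gripper_width: 34.0
grasp_force: 0.0
```

```bash
python3 - <<'E'
from h import *
s=arm.read_state();print(s["clock"],s["position"].round(1),s["gripper_width"])
G=np.array([597+70.7*.997,187-70.7*.077,145.7]);print("grip",G,proj("wrist",G,s))
a=arm.get_image("wrist"); cv2.imwrite("pics/raw_w6.png",a)
b=arm.get_image("top"); cv2.imwrite("pics/raw_t6.png",b)
c=cv2.resize(b[165:325,225:465],(480,320),interpolation=cv2.INTER_CUBIC)
a=cv2.resize(a,(320,240)); o=np.zeros((320,800,3),np.uint8); o[:,:480]=c; o[:240,480:]=a; cv2.imwrite("pics/m6.png",o)
E
```

```text
20.5 [667.8 181.4 224.6] 34.02633303510832
grip [667.4879 181.5561 145.7   ] (np.float64(320.31876502306807), np.float64(252.54512859791373))
```

View pics/m6.png

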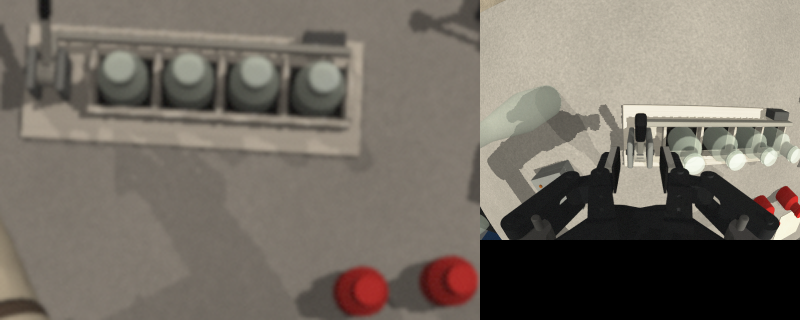

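Top view (left): all four clear bottles upright, one per pocket; lever open. Wrist view: black lever end between the fingers. Now close it.

drive_tool --pt "0.2 0 0 50 0" --pt "0.2 0 0 90 0" --pt "0.2 0 0 98 0" --pt "0.2 0 0 98 0" --pt "1 0 0 98 0" --pt "1 0 0 98 0" --pt "1 0 0 98 0" --pt "1 0 0 98 0"

```text
clock: 21.4
position: [669.8, 180.4, 130.6]
ee_rot: [0.999, -0.036, 0.003, -0.001]
contact_force: [-0.4, -2.3, 5.6]
gripper_width: 13.0
grasp_force: 60.2
```

drive_tool --pt "1 -10 0 -9 0" --pt "1 -23.3 0 -17.2 0" --pt "1 -44.6 0 -25.6 0" --pt "1 -70.4 0 -29 0" --pt "1 -96 0 -25.7 0" --pt "1 -114.7 0 -18.7 0" --pt "1 -132.4 0 -7.4 0" --pt "1 -149.3 0 9.6 0" --pt "1 -160 0 26.5 0" --pt "1 -167 0 45 0" --pt "1 -167 0 46 0" --pt "1 -167 0 46 0"

```text
clock: 22.6
position: [499.7, 193.6, 81.8]
ee_rot: [0.999, -0.036, -0.001, -0.001]
contact_force: [-8.6, 5.4, 4.3]
gripper_width: 13.5
grasp_force: 67.1
```

drive_tool --pt "0.2 0 0 0 0" --pt "0.2 0 0 0 0" --pt "0.2 0 0 0 0" --pt "0.2 0 0 -45 0" --pt "0.2 0 0 -90 0" --pt "0.2 0 0 -135 0" --pt "0.2 0 0 -135 0" --pt "0.2 0 0 -135 0"

```text
clock: 23.4
position: [501.7, 192.3, 217.4]
ee_rot: [0.999, -0.036, 0.001, -0.001]
contact_force: [-1.1, -0.3, -1.1]
gripper_width: 34.1
grasp_force: 0.0
```

```bash
python3 - <<'E'
from h import *
s=arm.read_state();print(s["clock"],s["position"].round(1),s["gripper_width"])
a=arm.get_image("wrist"); cv2.imwrite("pics/raw_w7.png",a)
b=arm.get_image("side"); cv2.imwrite("pics/raw_s7.png",b)
c=cv2.resize(b[150:350,230:430],(400,400),interpolation=cv2.INTER_CUBIC)
a=cv2.resize(a,(400,300)); o=np.zeros((400,800,3),np.uint8); o[:,:400]=c; o[:300,400:]=a; cv2.imwrite("pics/m7.png",o)
E
```

```text
23.4 [501.7 192.3 217.4] 34.078999854486405
```

View pics/m7.png

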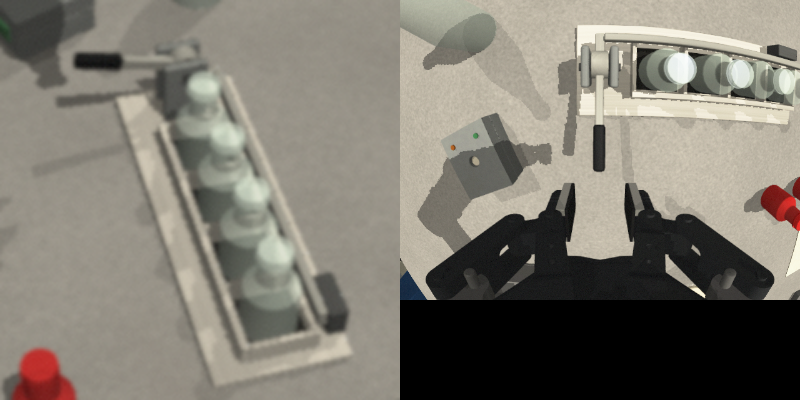

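Lever is closed again (sleeve horizontal), bottles upright in their pockets. Now the stylus.

drive_tool --pt "0 15 572 -15 0" --pt "0 15 572 -15 0" --pt "0 15 572 -15 0" --pt "0 15 572 -15 0" --pt "0 15 572 -15 0" --pt "0 15 572 -15 0" --pt "0 15 572 -15 0" --pt "0 15 572 -15 0" --pt "0 15 572 -15 0" --pt "0 15 572 -15 0" --pt "0 15 572 -15 0" --pt "0 15 572 -15 0"

```text
clock: 24.7
position: [473.9, -382.8, 228.6]
ee_rot: [0.999, -0.038, -0.002, -0.001]
contact_force: [-0.1, 0.6, -0.7]
gripper_width: 42.6
grasp_force: 0.0
```

drive_tool --pt "0 0 0 0 0" --pt "0 0 0 0 0" --pt "0 0 0 0 0"

```text
clock: 25.0
position: [475.2, -378.3, 230.3]
ee_rot: [0.999, -0.035, -0.001, -0.001]
contact_force: [-0.6, 0.4, -0.5]
gripper_width: 42.9
grasp_force: 0.0
```

```bash
python3 - <<'E'
from h import *
s=arm.read_state();print(s["clock"],s["position"].round(1),s["ee_rot"].round(3),s["gripper_width"])
snap("wrist","w8.png")
E
```

```text
25.0 [ 475.2 -378.3  230.3] [ 0.999 -0.035 -0.001 -0.001] 42.86625725803205
```

View pics/w8.png

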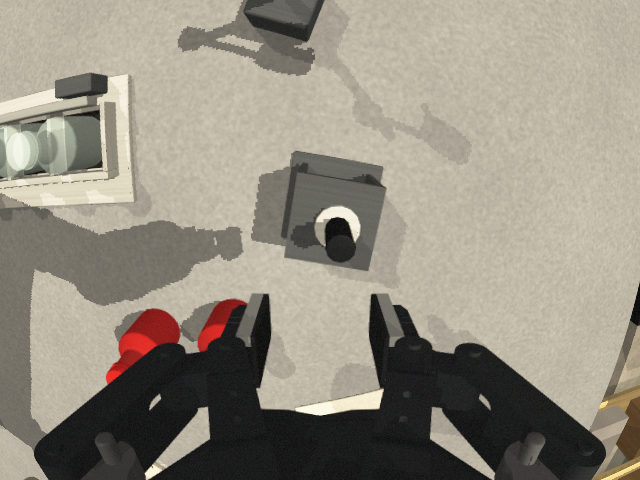

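```bash
python3 - <<'E'
from h import *
s=arm.read_state()
im=cv2.imread("pics/raw_w8.png")
m=((im.min(2)>150)).astype(np.uint8); m[:, :290]=0; m[:,390:]=0; m[:195]=0; m[255:]=0
m[:,:300]=0
n,l,st,c=cv2.connectedComponentsWithStats(m); i=1+st[1:,4].argmax(); print(st[i])
pts=np.argwhere(l==i)[:,::-1].astype(np.int32); hull=cv2.convexHull(pts)
(u,v),_,_=cv2.fitEllipse(hull); print(u,v,onz("wrist",u,v,96,s).round(1))
print("top",onz("wrist",341,248,146,s).round(1))
print("plate",np.mean([onz("wrist",a,b,90,s) for a,b in [(300,172),(386,187),(370,270),(286,257)]],0).round(1))
E
```

```text
[316 206  44  36 579]
337.7776794433594 226.8240966796875 [ 475.8 -391.6   96. ]
top [ 475.2 -391.3  146. ]
plate [ 477.6 -390.5   90. ]
```

drive_tool --pt "0 1 13 10 0" --pt "0 1 13 50 0" --pt "0 1 13 90 0" --pt "0 1 13 120 0" --pt "0 1 13 125 0" --pt "0 1 13 125 0" --pt "0 1 13 125 0" --pt "0.6 1 13 125 0" --pt "1 1 13 125 0" --pt "1 1 13 125 0" --pt "1 1 13 125 0"

```text
clock: 26.15
position: [476.5, -392.9, 108.3]
ee_rot: [0.999, -0.036, 0.002, 0.001]
contact_force: [0.2, 1.1, 5.7]
gripper_width: 18.7
grasp_force: 58.4
```

drive_tool --pt "1 0 0 0 0" --pt "1 0 0 -20 0" --pt "1 0 0 -50 0" --pt "1 0 0 -90 0" --pt "1 0 0 -125 0" --pt "1 0 0 -140 0" --pt "1 0 0 -140 0" --pt "1 0 0 -140 0"

```text
clock: 26.95
position: [474.9, -391.9, 245.3]
ee_rot: [0.999, -0.036, -0.0, -0.001]
contact_force: [-0.2, -0.0, -0.6]
gripper_width: 18.5
grasp_force: 58.5
```

drive_tool --pt "1 -70 -779 0 0" --pt "1 -70 -779 0 0" --pt "1 -70 -779 0 0" --pt "1 -70 -779 0 0" --pt "1 -70 -779 0 0" --pt "1 -70 -779 0 0" --pt "1 -70 -779 0 0" --pt "1 -70 -779 0 0" --pt "1 -70 -779 0 0" --pt "1 -70 -779 0 0" --pt "1 -70 -779 0 0" --pt "1 -70 -779 0 0"

```text
clock: 28.15
position: [463.3, 208.9, 244.4]
ee_rot: [0.999, -0.036, -0.001, 0.001]
contact_force: [2.0, -0.4, -0.6]
gripper_width: 18.6
grasp_force: 58.8
```

```bash
python3 - <<'E'
from h import *
s=arm.read_state();d=np.array([460,389,245.])-s["position"]
print(s["position"],s["ee_rot"].round(3),s["grasp_force"],shift([460,389,245]).round(1),s["clock"])
E
```

```text
[463.28766415 208.94049584 244.38062473] [ 0.999 -0.036 -0.001  0.001] 58.800305128097534 [ -16.1 -179.4   -1. ] 28.15
```

drive_tool --pt "1 -15 -172 20 0" --pt "1 -15 -172 20 0" --pt "1 -15 -172 20 0" --pt "1 -15 -172 20 0" --pt "1 -15 -172 20 0" --pt "1 -15 -172 20 0" --pt "1 -15 -172 20 0"

```text
clock: 28.85
position: [461.8, 378.8, 225.4]
ee_rot: [0.999, -0.036, -0.001, 0.001]
contact_force: [-0.2, 0.5, -0.9]
gripper_width: 18.6
grasp_force: 58.8
```

```bash
python3 - <<'E'
from h import *
s=arm.read_state()
print(s["position"],s["ee_rot"].round(3),s["clock"])
a=arm.get_image("wrist"); cv2.imwrite("pics/raw_w9.png",a)
print("button guess",proj("wrist",[480,389,54],s),"tip",proj("wrist",s["position"]-[0,0,90],s))
cv2.imwrite("pics/w9.png",cv2.resize(a[130:430,170:470],(600,600),interpolation=cv2.INTER_CUBIC))
E
```

```text
[461.81272479 378.84524832 225.37744305] [ 0.999 -0.036 -0.001  0.001] 28.85
button guess (np.float64(306.51698263567516), np.float64(197.64082247872838)) tip (np.float64(320.30986426733216), np.float64(246.50746276681366))
```

View pics/w9.png

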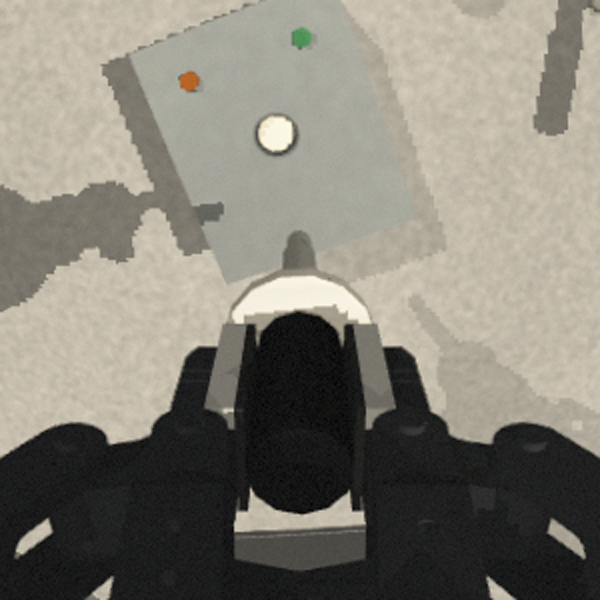

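White button at crop (277,134), i.e. full (308.5,197); stylus tip at crop (300,243), where predicted, so it hangs straight.

```bash
python3 - <<'E'
from h import *
s=arm.read_state()
a=cv2.imread("pics/raw_w9.png"); m=(a.min(2)>190).astype(np.uint8); m[:180]=0;m[215:]=0;m[:,:290]=0;m[:,330:]=0
M=cv2.moments(m,True); u,v=M["m10"]/M["m00"],M["m01"]/M["m00"]
B=onz("wrist",u,v,54,s); print(u,v,B.round(1),shift([B[0],B[1],90+54+20],st=s).round(1))
E
```

```text
307.6619718309859 196.4037558685446 [481.3 388.1  54. ] [ 18.5 -10.7  61.9]
```

drive_tool --pt "1 18.5 -10.5 0 0" --pt "1 18.5 -10.5 30 0" --pt "1 18.5 -10.5 55 0" --pt "1 18.5 -10.5 62 0" --pt "1 18.5 -10.5 62 0" --pt "1 18.5 -10.5 62 0"

```text
clock: 29.5
position: [482.1, 389.4, 165.9]
ee_rot: [0.999, -0.036, 0.001, -0.001]
contact_force: [0.2, 0.6, -0.1]
gripper_width: 18.8
grasp_force: 58.8
```

```bash
python3 - <<'E'
from h import *
s=arm.read_state()
print(s["position"],s["ee_rot"].round(3),s["clock"])
a=arm.get_image("wrist"); cv2.imwrite("pics/raw_w10.png",a)
m=(a.min(2)>190).astype(np.uint8)
print("button proj",proj("wrist",[481.3,388.1,54],s),"tip",proj("wrist",s["position"]-[0,0,90],s))
cv2.imwrite("pics/w10.png",cv2.resize(a[180:330,245:395],(600,600),interpolation=cv2.INTER_CUBIC))
E
```

```text
[482.09171259 389.42345094 165.91535774] [ 0.999 -0.036  0.001 -0.001] 29.5
button proj (np.float64(322.64869982143614), np.float64(238.3713085225352)) tip (np.float64(320.798389446255), np.float64(246.93108256359625))
```

View pics/w10.png

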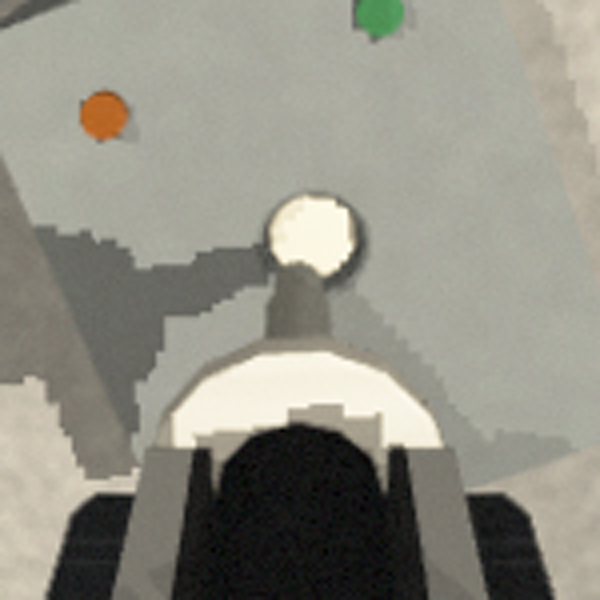

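drive_tool --pt "1 -0.5 1.8 0 0" --pt "1 -0.5 1.8 12 0" --pt "1 -0.5 1.8 20 0" --pt "1 -0.5 1.8 24 0" --pt "1 -0.5 1.8 26 0" --pt "1 -0.5 1.8 26 0"

```text
clock: 30.15
position: [480.8, 387.5, 139.2]
ee_rot: [0.999, -0.036, 0.0, 0.0]
contact_force: [-0.7, -0.6, 5.4]
gripper_width: 18.7
grasp_force: 59.4
```

drive_tool --pt "1 0 0 1 0" --pt "1 0 0 1.5 0" --pt "1 0 0 1.5 0" --pt "1 0 0 1.5 0" --pt "1 0 0 1.5 0" --pt "1 0 0 1.5 0" --pt "1 0 0 1.5 0" --pt "1 0 0 1.5 0" --pt "1 0 0 1.5 0" --pt "1 0 0 1.5 0"

```text
clock: 31.15
position: [481.0, 387.6, 139.1]
ee_rot: [0.999, -0.035, 0.001, -0.0]
contact_force: [-2.1, -1.6, 9.5]
gripper_width: 18.9
grasp_force: 59.7
```

drive_tool --pt "1 0 0 -20 0" --pt "1 0 0 -60 0" --pt "1 0 0 -107 0" --pt "1 50 776 -107 0" --pt "1 50 776 -107 0" --pt "1 50 776 -107 0" --pt "1 50 776 -107 0" --pt "1 50 776 -107 0" --pt "1 50 776 -107 0" --pt "1 50 776 -107 0" --pt "1 50 776 -107 0" --pt "1 50 776 -107 0"

```text
clock: 32.35
position: [476.7, -64.3, 243.7]
ee_rot: [0.999, -0.036, 0.0, -0.0]
contact_force: [0.4, 0.4, -1.3]
gripper_width: 19.0
grasp_force: 58.8
```

```bash
python3 - <<'E'
from h import *
s=arm.read_state(); print(s["position"],s["ee_rot"].round(3),shift([476,-392,240]).round(1))
E
```

```text
[476.74510575 -64.33995137 243.74323458] [ 0.999 -0.036  0.    -0.   ] [ 22.6 326.9   3.7]
```

drive_tool --pt "1 22.5 318 30 0" --pt "1 22.5 318 30 0" --pt "1 22.5 318 30 0" --pt "1 22.5 318 30 0" --pt "1 22.5 318 30 0" --pt "1 22.5 318 30 0" --pt "1 22.5 318 30 0" --pt "1 22.5 318 30 0" --pt "1 22.5 318 30 0" --pt "1 22.5 318 30 0"

```text
clock: 33.35
position: [477.0, -380.3, 213.8]
ee_rot: [0.999, -0.035, -0.0, -0.0]
contact_force: [-0.0, 0.5, 0.0]
gripper_width: 18.5
grasp_force: 58.8
```

```bash
python3 - <<'E'
from h import *
s=arm.read_state()
print(s["position"],s["ee_rot"].round(3),s["clock"],shift([476,-392.3,140]).round(1))
a=arm.get_image("wrist"); cv2.imwrite("pics/raw_w11.png",a)
print("hole proj",proj("wrist",[476,-391.5,90],s),"tip",proj("wrist",s["position"]-[0,0,90],s))
cv2.imwrite("pics/w11.png",cv2.resize(a[150:350,220:420],(600,600),interpolation=cv2.INTER_CUBIC))
E
```

```text
[ 477.04842376 -380.33506345  213.81431882] [ 0.999 -0.035 -0.    -0.   ] 33.35 [-0.2 12.  73.8]
hole proj (np.float64(335.47508349887084), np.float64(232.86991020244747)) tip (np.float64(320.5991741157138), np.float64(246.6455682306523))
```

View pics/w11.png

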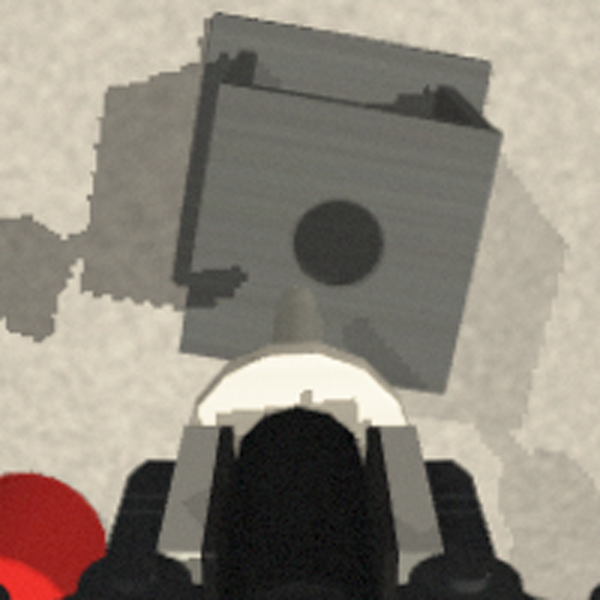

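drive_tool --pt "1 0 10.7 0 0" --pt "1 0 10.7 20 0" --pt "1 0 10.7 50 0" --pt "1 0 10.7 80 0" --pt "1 0 10.7 98 0" --pt "1 0 10.7 101 0" --pt "1 0 10.7 101 0"

```text
clock: 34.1
position: [476.5, -392.0, 113.0]
ee_rot: [0.999, -0.035, -0.0, 0.0]
contact_force: [-0.5, 0.3, -0.0]
gripper_width: 19.1
grasp_force: 58.9
```

drive_tool --pt "1 0 0 2 0" --pt "1 0 0 4 0" --pt "1 0 0 4 0"

```text
clock: 34.4
position: [476.5, -392.1, 109.5]
ee_rot: [0.999, -0.036, 0.001, 0.0]
contact_force: [-0.3, 0.0, -0.3]
gripper_width: 18.6
grasp_force: 58.9
```

drive_tool --pt "1 0 0 1 0" --pt "1 0 0 2 0" --pt "1 0 0 2 0"

```text
clock: 34.7
position: [476.5, -392.1, 108.4]
ee_rot: [0.999, -0.036, 0.0, 0.0]
contact_force: [-0.6, 2.7, 6.5]
gripper_width: 18.3
grasp_force: 59.7
```

Seated, contact at 6.5 N. Release and rise.

drive_tool --pt "1 0 0 -1 0" --pt "0.6 0 0 -1 0" --pt "0 0 0 -1 0" --pt "0 0 0 -1 0" --pt "0 0 0 -1 0" --pt "0 0 0 -30 0" --pt "0 0 0 -75 0" --pt "0 0 0 -120 0" --pt "0 -50 0 -140 0" --pt "0 -80 0 -140 0" --pt "0 -80 0 -140 0" --pt "0 -80 0 -140 0"

```text
clock: 35.9
position: [396.0, -386.3, 247.3]
ee_rot: [0.999, -0.036, 0.0, 0.0]
contact_force: [0.5, 0.2, -0.2]
gripper_width: 42.6
grasp_force: 0.0
```

```bash
python3 - <<'E'
from h import *
b=arm.get_image("side"); a=arm.get_image("wrist"); t=arm.get_image("top")
o=np.zeros((600,800,3),np.uint8); o[:300,:400]=cv2.resize(a,(400,300)); o[:300,400:]=cv2.resize(t[130:310,200:440],(400,300)); 
o[300:,:400]=cv2.resize(b[150:375,220:520],(400,300)); o[300:,400:]=cv2.resize(b[350:480,300:473],(400,300)); cv2.imwrite("pics/m12.png",o)
print(arm.read_state()["clock"])
E
```

```text
36.05
```

View pics/m12.png

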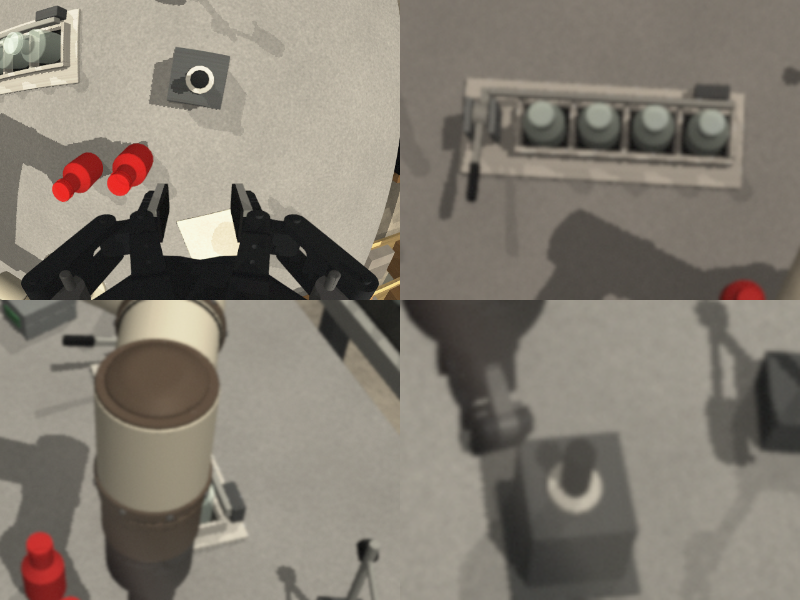

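The stylus hangs upright in the bracket, the four bottles stand in their pockets, the lever is closed and the gripper is clear.

```bash
python3 -c "
from bench import arm; print(arm.job_done())"
```

```text
the job is handed in; nothing more can be done
None
```

The job is handed in at 36 s: all four squat bottles stand one to a pocket, the lever is closed, the start button was held at its stop for about 0.8 s, and the stylus hangs back in its bracket; no verdict was returned.

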